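# Open the solvent bottle at the seal carver's desk

### The arm

A 6-joint arm with a two-finger parallel gripper is mounted at the origin on the work surface. World frame = base frame: x ahead of the robot, y to its left, z up, the work surface at z = 0. Lengths are in mm, angles in rad, forces in N, time in s.
With the tool pointing down it reaches from about 300 to 775 mm from the base axis. Payload 14.6 kg.
Tool frame: the origin (TCP) lies at the very end of the fingers, on their centre line; the grasp point (between the pads) lies 19 mm behind it (r.grasp_offset is the distance from the TCP to the grasp point, in mm); z points along the fingers, y is the line along which they close (so a half turn about z gives the same grasp; the last joint's range is limited). The gripper opens to 85 mm and grips with 20 to 120 N. Pads are 22 mm wide; open, the fingers measure 114 mm over their backs; the gripper's body (76 mm by 85 mm) begins 54 mm behind the grasp point. The pads swing forward as they close: fully open they stand 13 mm farther back than shut.
Start: joints at [-1.389, 0.3, 1.521, -0, 1.321, -0.067], TCP at [135.426, -533.056, 200.581] pointing down, gripper open.
Joint ranges: [-3.03, 3.03], [-0.79, 2.21], [0.23, 2.52], [-1.04, 4.18], [0, 3.07], [-2.55, 2.55]. Speed limits (rad/s): [2.22, 2.22, 2.57, 3.14, 3.14, 3.14].

### API

Orientations are given as a rotation vector (axis times angle).
In Python, from station import r gives the robot as it stands.
- The arm moves only by the tool servo_tool, never from a script. Its argument "steps" is a list of rows, each an object of numbers: "tx", "ty", "tz": the shift along the world's x, y, z in cm; "wx", "wy", "wz": the turn, a rotation vector about the world's x, y, z in rad; "jaw": the closure, from 0 (fully open) to 1 (shut). A call has 1 to 12 rows; each row shifts and turns the commanded pose from where the row before left it; what a row does not reach is not made up. A row lasts 1/10 s, in which the tool goes at most 50 mm and 8.59 degrees, less where a joint would pass 70% of its speed; a pose out of reach is approached as far as the arm can. A call is refused whole if a number of a shift passes 5 or a number of a turn 0.15, either way. A call with a gripper value outside its range is refused whole. The fingers move at their own pace and stop on an object; the grip force is fixed at half the most. Time passes only in rows, so rows that do not move let the fingers close. It gives the time, the measured TCP pose, the force, the opening and the grip force at its end, in the units of the state.
- r.observe(): the state, without advancing time (a new reading comes with each control period).
- r.snapshot(name): name is "side" or "top"; returns the picture (384x512x3 uint8, red, green, blue); there is no depth.
- r.camera_model(name): a dict with "K" (3x3 intrinsics, pixels), "pose" (4x4, takes a point from camera to world coordinates). Camera axes: x right, y up, looking along -z (the intrinsics and any distortion apply to the point x, -y, -z); pixel columns grow to the right and rows downward; lengths in mm; the calibration is good to about 2 mm. A picture is of the moment at which its call begins. camera_model takes no time and is no camera call.
- r.sign_off(): hands the job in; it is judged then, once.
The state is a dict: "time_s": time; "joint_positions": joint angles; "qvel": joint speeds; "joint_torque": joint torques, N m; "ee_pos": TCP position; "tool_rot": TCP orientation; "ft_force": force on the tool from outside, world axes, zero at the start; "moment": the same for the moment, N m; "width": finger opening in mm; "finger_force": force on a finger pad.
Only numpy, scipy, OpenCV 4.12 (cv2) and the standard library are available. Lean on these libraries where they do the work, as an engineer would, in place of code of your own. Each camera call takes 0.05 s, during which the arm holds its last target. There are 200 camera calls.

### The job

Before the solvent is opened, set the fume intake's damper handle half open, at 45 degrees between across the duct (shut) and along it (open). Then open the bottle in the wooden block: press its push-and-turn safety cap fully down, twist it anticlockwise until it is free, and lift it. Finish while still holding the cap in the gripper, level and still, straight above the bottle with roughly 80 to 100 mm of air below it; leave the other things on the desk where they are.

Things in the scene. Friction and masses are not known exactly. Their poses are not given: they have to be found in the camera images.
- bottle: Amber round bottle, 72 mm across, fixed in a square wooden block 100 x 100 x 45 mm that is screwed to the desk; it cannot move. Origin at the centre of the block's underside, on the desk, z up the bottle's axis. Its shoulder ends at z = 107 mm; the white neck, 34 mm across its ribs, ends at z = 133.5 mm.
- mouth (a point): Centre of the top of the bottle's neck, 133.5 mm above the desk on the bottle's axis. A sprung seal disc 18 mm across stands out of it and pushes the cap up: about 5 N with the cap closed, 12 N with it pressed fully down.
- cap: White round ribbed safety cap on the bottle, 48 mm across, 36 mm high, about 45 g; grip its side from above at any yaw. Origin at the centre of its lower rim, z up. Closed, its origin is 120 mm above the desk on the bottle's axis and its x axis lies along the bottle's. Closed, three inner lugs sit in notches under ribs of the neck: it can neither be pulled up nor turned (5 degrees of play).
- duct: Grey bench-top fume intake fixed to the desk: a horizontal duct 60 mm across and about 200 mm long, flared mouth 80 mm across at its -x end, elbow into the desk at its +x end. Origin on the desk under the damper handle's axis; x runs along the duct. A steel boss on top ends at z = 92 mm, with three little studs at shut (+y side), half (between) and open (-x side).
- damper (a joint): Angle of the damper handle, rad: 0 = shut (handle across the duct, along the duct's y), pi/2 = fully open (handle along the duct); grows anticlockwise seen from above. Stiff enough to stay where it is left (0.12 N m).
- damper_grip (a point): Point on the axis of the black bar-shaped damper handle, 120 mm above the desk: the bar is 72 mm long (its y axis; a small pointer nose marks the +y end), 12 mm thick (its x axis) and 26 mm high, from 104 to 130 mm above the desk; grip it across its thickness from above.
- seal_stone: Bystander: loose tan seal stone 26 x 26 mm, 63 mm high, standing on the desk; origin at the centre of its underside.
- linen_box: Bystander: loose open linen box 75 x 95 x 30 mm with a green stone in it; origin at the centre of its underside.
- wax_jar: Bystander: small loose jar 52 mm across and 50 mm high with a steel lid; origin at the centre of its underside.
- brush: Bystander: loose brush 170 mm long lying on the desk; origin at the middle of its underside.
- cap_top (a point): Centre of the cap's flat top, 36 mm above its lower rim (156 mm above the desk when closed). Pressed down 4 mm or more (hard stop at 6.5 mm) the cap turns anticlockwise seen from above, never clockwise. Keep it pressed for the first 40 degrees; turned by 40 to 76 degrees (60 is the middle, hard stop at 76) it lifts straight off.
Not all that is in view belongs to the job. Leave any orange look-alike of the cap alone.

How it is judged:
By the outcome, as a careful person would: the job done as asked, in the order asked, and still so for the second after the job is handed in, while the arm keeps its last pose, push and grip.
It also fails if it takes over 51 s, if anything falls off the work surface, if the arm or the gripper's body presses on something with over 40 N, if the wrist force passes 120 N, or if a joint passes its speed limit or range.

## Working session

There is one attempt and no reset: what is moved stays moved. The work goes in short steps, Python scripts to look and compute and a tool call to move; the robot and the scene stay as the last step left them, time stands still between calls to the robot, and variables do not carry over. Pictures are saved under pics/ and viewed, at most 10 in all, crops included, and the job is handed in when it is done.

Besides the shell and the picture viewer there is one more tool, called by a JSON object that holds its "method" and its "body". servo_tool: Moves the arm, as the interface text tells. Its arguments: {"type":"object","properties":{"steps":{"type":"array","items":{"type":"object","properties":{"tx":{"type":"number"},"ty":{"type":"number"},"tz":{"type":"number"},"wx":{"type":"number"},"wy":{"type":"number"},"wz":{"type":"number"},"jaw":{"type":"number"}}}}},"required":["steps"]}

```bash
mkdir -p pics; python3 - <<'E'
from station import r
import cv2,numpy as np
for n in("top","side"):
    im=r.snapshot(n); cv2.imwrite(f"pics/{n}0.png",cv2.resize(im[:,:,::-1],(800,600),interpolation=cv2.INTER_CUBIC))
    m=r.camera_model(n); print(n,{k:np.round(v,3).tolist() if not isinstance(v,str) else v for k,v in m.items()})
print(r.observe(), r.grasp_offset)
E
```

```text
top {'K': [[394.034, 0.0, 248.152], [0.0, 394.034, 192.947], [0.0, 0.0, 1.0]], 'pose': [[0.021, 0.997, -0.081, 498.526], [-1.0, 0.021, 0.002, -7.715], [0.004, 0.081, 0.997, 1355.228], [0.0, 0.0, 0.0, 1.0]]}
side {'K': [[352.239, 0.0, 256.151], [0.0, 352.239, 194.405], [0.0, 0.0, 1.0]], 'pose': [[1.0, 0.007, -0.02, 563.306], [-0.02, 0.557, -0.83, -816.652], [0.006, 0.83, 0.557, 638.913], [0.0, 0.0, 0.0, 1.0]]}
{'time_s': 0.1, 'joint_positions': array([-1.38858154e+00,  3.00447370e-01,  1.52149658e+00, -7.76329288e-06,
        1.32071615e+00, -6.65446755e-02]), 'qvel': array([-0.00065007, -0.00146254, -0.00083633, -0.00188606, -0.00058175,
        0.0013476 ]), 'joint_torque': array([ 1.13007100e-03, -5.44376993e+01, -3.62371087e+01, -8.31428383e-05,
        3.08790033e-03,  4.05250319e-06]), 'ee_pos': array([ 135.39259713, -532.83043966,  200.07009959]), 'tool_rot': array([-3.11626587e+00, -3.89614578e-01,  1.08677403e-04]), 'ft_force': array([ 0.0499783 , -0.63615081,  0.23850099]), 'moment': array([-0.02184132,  0.00883244,  0.0044073 ]), 'finger_force': 0.0, 'width': 85.75039725167265} 18.700000000000003
```

View pics/top0.png

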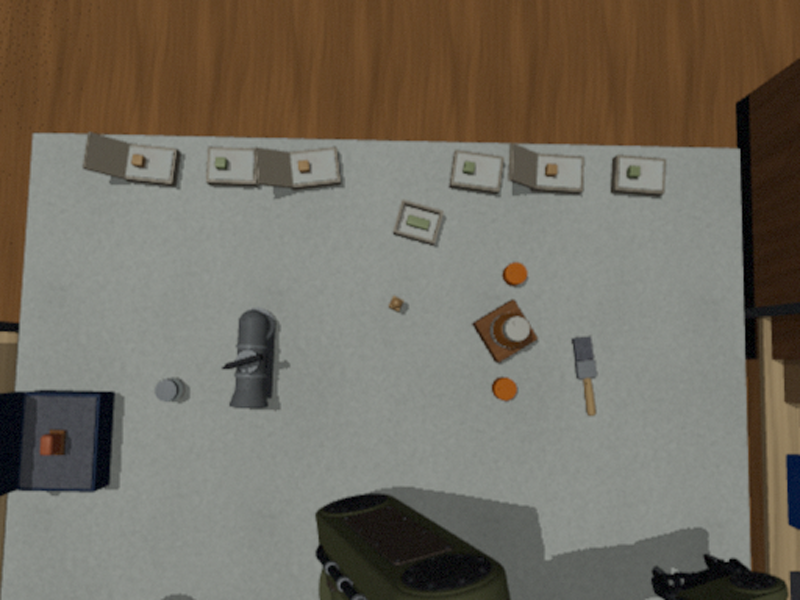

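View pics/side0.png

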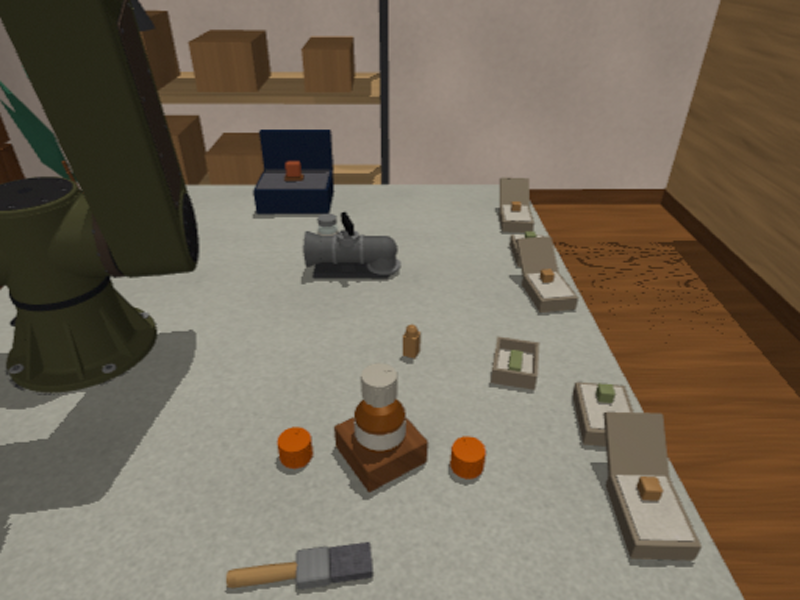

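The top view shows the cap at about (517,329) and the damper handle at about (243,364), both in 800x600 pixels. The side view has them at about (379,380) and (348,224). The two orange look-alikes flank the bottle. Next I'll enlarge the cap and the handle.

```bash
python3 - <<'E'
from station import r
import cv2,numpy as np
rows=[]
for n,cs in(("top",((131,212),(306,192))),("side",((195,125),(218,225)))):
    im=r.snapshot(n)[:,:,::-1]; row=[]
    for x,y in cs:
        c=cv2.resize(im[y:y+37,x:x+50],None,fx=8,fy=8,interpolation=cv2.INTER_CUBIC)
        c=cv2.convertScaleAbs(c,alpha=1.5,beta=15)
        for k in range(0,50,10): cv2.putText(c,str(x+k),(k*8,8),0,.3,(0,255,255)); cv2.line(c,(k*8,0),(k*8,295),(0,255,255) if 0 else (120,120,0),1)
        for k in range(0,37,10): cv2.putText(c,str(y+k),(0,k*8+10),0,.3,(0,255,0)); cv2.line(c,(0,k*8),(399,k*8),(120,120,0),1)
        row.append(c)
    rows.append(np.hstack(row))
cv2.imwrite("pics/m1.png",np.vstack(rows))
E
```

```text
(no output)
```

View pics/m1.png

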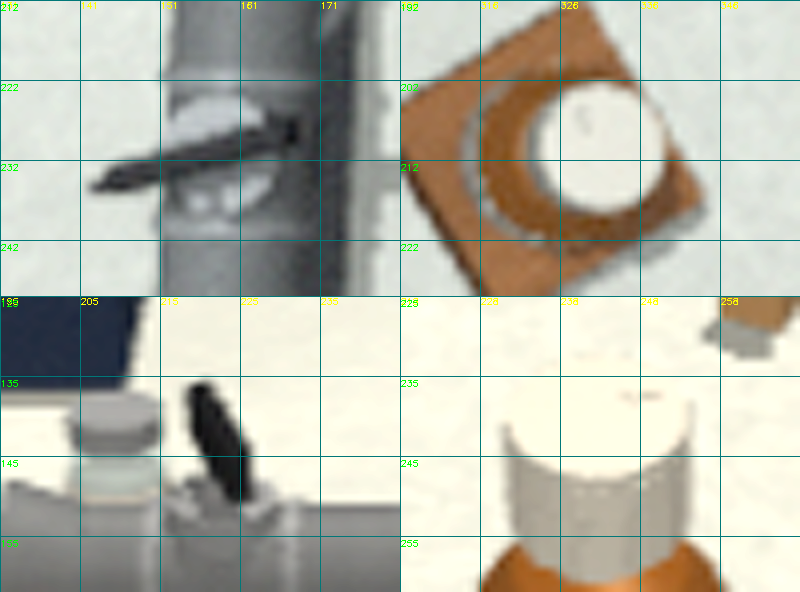

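The top crop puts the cap top at about (331,210). The handle runs from its nose at about (142,235) to its tail at about (168,228), roughly 15° from shut. The side crop puts the cap's top centre at about (242.5,241), and the bar runs from (219.5,136) to (225,150). I'll fit simple models to both views.

```bash
cat >h.py <<'E'
from station import r
import cv2,numpy as np
from scipy.optimize import minimize
M={n:r.camera_model(n) for n in("top","side")}
def proj(n,P):
    T=np.linalg.inv(np.array(M[n]["pose"])); p=np.asarray(P)@T[:3,:3].T+T[:3,3]
    p=p*[1,-1,-1]; q=p@np.array(M[n]["K"]).T; return q[:,:2]/q[:,2:]
def ray(n,uv):
    T=np.array(M[n]["pose"]); d=np.linalg.solve(np.array(M[n]["K"]),[*uv,1])*[1,-1,-1]; return T[:3,3],T[:3,:3]@d
def at_z(n,uv,z): o,d=ray(n,uv); return o+d*(z-o[2])/d[2]
def tri(a,b):
    A=[];B=[]
    for n,uv in(("top",a),("side",b)):
        o,d=ray(n,uv); d/=np.linalg.norm(d); Q=np.eye(3)-np.outer(d,d); A.append(Q);B.append(Q@o)
    x=np.linalg.lstsq(np.vstack(A),np.hstack(B),rcond=None)[0]; return x
def render(n,polys,box):
    x,y,w,h=box; S=8; im=np.zeros((h*S,w*S),np.uint8)
    for P in polys:
        p=(proj(n,P)-[x,y]+.5)*S
        cv2.fillConvexPoly(im,cv2.convexHull(np.round(p).astype(np.int32)),255)
    return cv2.resize(im,(w,h),interpolation=cv2.INTER_AREA)/255.
def bar(v):
    x,y,z,a,nl=v; c,s=np.cos(a),np.sin(a); R=np.array([[c,-s,0],[s,c,0],[0,0,1]])
    B=np.array([[i*6,j*36,k*13-3] for i in(-1,1) for j in(-1,1) for k in(-1,1)],float)
    N=np.array([[i*5,30,k*3] for i in(-1,1) for k in(-1,1)]+[[0,36+nl,-2],[0,36+nl,2]],float)
    return [B@R.T+[x,y,z],N@R.T+[x,y,z]]
def cyl(v,h=36,rad=24):
    t=np.linspace(0,2*np.pi,48); C=np.c_[rad*np.cos(t),rad*np.sin(t)]
    return [np.vstack([np.c_[C,0*t],np.c_[C,0*t-h]])+np.array(v[:3])]
E
cat >fit.py <<'E'
from h import *
I={n:r.snapshot(n).astype(float) for n in M}
# damper: dark pixels
bx={"top":(136,220,40,24),"side":(209,130,24,24)}
def crop(n,b): x,y,w,h=b; return I[n][y:y+h,x:x+w]
tgt={}
for n in M:
    g=crop(n,bx[n]).mean(2); tgt[n]=np.clip((75-g)/40,0,1) if n=="top" else np.clip((90-g)/60,0,1)
    if n=="top": tgt[n][:,34:]=0   # shade at the duct side
f=lambda v:sum(((render(n,bar(v),bx[n])-tgt[n])**2).sum() for n in M)
p0=at_z("top",(155.5,231.9),120)
best=min((minimize(f,[*(p0+[0,0,dz]),a,8],method="Nelder-Mead",options=dict(initial_simplex=np.array([p0.tolist()+[a,8]]*6)+np.vstack([np.zeros(5),np.diag([6,6,6,.1,4])]),maxiter=600)) for dz in(0,) for a in(.15,.3)),key=lambda s:s.fun)
print("bar",best.x.round(2),np.degrees(best.x[3]).round(1),best.fun.round(2),[t.sum() for t in tgt.values()])
# cap by triangulation, both half-pixel conventions; and check scale
for o in(0,-.44): 
    print("cap top",tri((331.1+o,210.1+o),(242.6+o,241.25+o)).round(1))
v=tri((331.1-.44,210.1-.44),(242.6-.44,241.25-.44))
for n in M: q=proj(n,cyl(v)[0]); print(n,q[:48].min(0).round(1),q[:48].max(0).round(1),q[48:].max(0).round(1))
vis=[]
for n in M:
    g=np.clip(crop(n,bx[n]).mean(2)*1.3,0,255); w=render(n,bar(best.x),bx[n])*255
    vis.append(np.hstack([cv2.resize(a.astype(np.uint8),(380,290),interpolation=0) for a in(g,w)]))
cv2.imwrite("pics/fit.png",np.vstack(vis))
# duct edges direction: print gray profiles across rows at duct axis, top view
g=I["top"].mean(2)
for y in(205,212,240,246): print(y,g[y,145:185].astype(int).tolist())
E
python3 fit.py
```

```text
bar [4.7285e+02 2.7154e+02 1.1969e+02 2.6000e-01 1.0940e+01] 14.6 89.31 [np.float64(179.50833333333333), np.float64(105.93888888888888)]
cap top [ 549.  -264.9  152. ]
cap top [ 549.2 -263.6  152.1]
top [322.8 202.1] [338.5 217.8] [335.9 218. ]
side [231.  233.3] [254.2 248.7] [254.2 261.6]
205 [144, 143, 142, 142, 144, 144, 142, 124, 70, 73, 72, 76, 80, 83, 87, 87, 82, 79, 73, 69, 67, 64, 56, 51, 46, 35, 39, 55, 71, 66, 56, 75, 102, 125, 137, 135, 136, 140, 140, 139]
212 [140, 143, 143, 141, 144, 143, 134, 103, 65, 72, 75, 76, 79, 84, 86, 86, 80, 77, 74, 71, 65, 61, 57, 51, 41, 35, 45, 58, 66, 56, 50, 78, 93, 105, 127, 140, 141, 140, 139, 139]
240 [140, 139, 139, 139, 129, 96, 85, 94, 98, 99, 104, 108, 113, 114, 106, 94, 89, 80, 82, 81, 76, 69, 57, 51, 44, 38, 33, 31, 28, 58, 95, 91, 103, 125, 136, 136, 135, 135, 136, 135]
246 [139, 139, 142, 141, 138, 122, 67, 73, 79, 80, 85, 85, 84, 80, 80, 77, 73, 68, 63, 62, 56, 49, 44, 33, 34, 32, 31, 31, 31, 65, 93, 92, 110, 138, 136, 138, 139, 137, 139, 137]
```

View pics/fit.png

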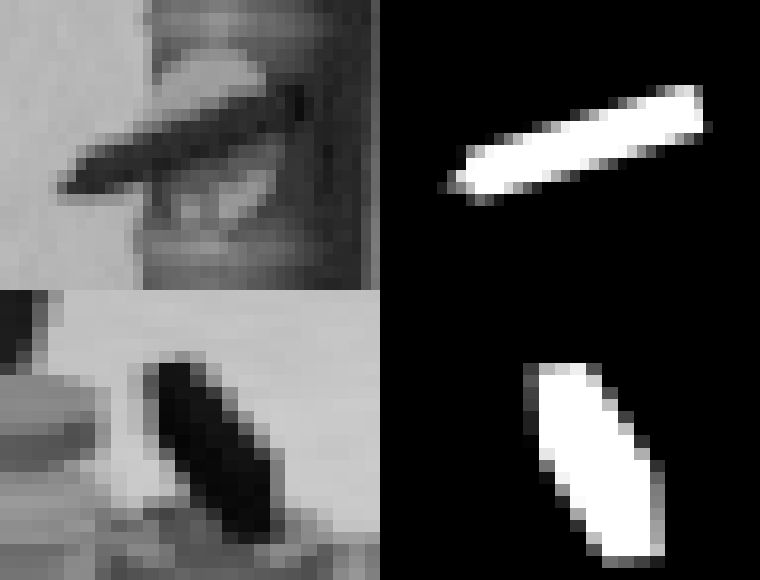

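```bash
python3 - <<'E'
from h import *
g=r.snapshot("top").astype(float).mean(2)
P=[]
for y in [*range(202,219),*range(244,250)]:
    row=g[y,143:160]; k=np.argmax(row<105); x=143+k-1+(row[k-1]-105)/(row[k-1]-row[k]); P.append([y,x,*at_z("top",(x,y),62)[:2]])
P=np.array(P); print(P.round(1).tolist())
a=P[:17]; print("yaw",np.degrees(np.polyfit(a[:,2],a[:,3],1)[0]))
print("z62 right edge", at_z("top",(173.7,246),62).round(1))
# 'side': duct silhouette top edge + lower
s=r.snapshot("side").astype(float).mean(2)
for c in (196,200,204,228,232,236,240,244): print(c,s[140:180,c].astype(int).tolist())
E
```

```text
[[202.0, 153.7, 566.8, 298.9], [203.0, 152.9, 563.5, 301.2], [204.0, 152.4, 560.2, 302.7], [205.0, 152.4, 556.9, 302.7], [206.0, 152.4, 553.6, 302.7], [207.0, 152.4, 550.3, 302.5], [208.0, 152.3, 547.0, 302.6], [209.0, 152.3, 543.8, 302.5], [210.0, 152.1, 540.5, 303.0], [211.0, 151.9, 537.2, 303.5], [212.0, 152.0, 533.9, 303.0], [213.0, 152.1, 530.6, 302.7], [214.0, 152.1, 527.4, 302.5], [215.0, 151.8, 524.1, 303.2], [216.0, 151.6, 520.8, 303.8], [217.0, 151.6, 517.5, 303.8], [218.0, 151.6, 514.3, 303.5], [244.0, 150.3, 429.8, 304.3], [245.0, 150.3, 426.5, 304.1], [246.0, 150.3, 423.3, 304.0], [247.0, 150.2, 420.1, 304.3], [248.0, 150.0, 416.8, 304.6], [249.0, 149.8, 413.6, 305.3]]
yaw -2.8510343236285722
z62 right edge [424.9 228.   62. ]
196 [153, 155, 157, 155, 154, 156, 156, 151, 83, 85, 88, 89, 88, 86, 81, 78, 75, 73, 70, 66, 63, 60, 58, 57, 55, 55, 54, 52, 48, 46, 64, 93, 93, 94, 93, 93, 92, 91, 90, 92]
200 [154, 155, 154, 155, 157, 158, 156, 157, 152, 87, 83, 86, 88, 88, 84, 79, 77, 73, 70, 67, 63, 59, 59, 57, 56, 54, 53, 49, 48, 56, 85, 88, 81, 78, 58, 62, 52, 55, 87, 94]
204
[... 348 characters left out ...]
[155, 154, 154, 155, 156, 154, 155, 156, 155, 150, 119, 91, 94, 99, 90, 86, 86, 79, 81, 77, 71, 67, 63, 61, 60, 60, 57, 54, 49, 30, 31, 29, 29, 29, 31, 33, 35, 38, 74, 97]
236 [155, 154, 153, 155, 156, 156, 156, 152, 151, 151, 147, 79, 84, 87, 86, 83, 79, 75, 72, 68, 65, 61, 58, 56, 54, 51, 47, 43, 49, 61, 63, 64, 55, 39, 31, 34, 34, 39, 76, 100]
240 [155, 153, 152, 152, 154, 153, 155, 154, 152, 153, 150, 78, 84, 88, 86, 84, 81, 78, 74, 70, 66, 62, 60, 57, 55, 51, 51, 55, 56, 55, 57, 56, 60, 65, 67, 36, 35, 37, 61, 99]
244 [155, 153, 154, 155, 154, 154, 153, 151, 153, 154, 149, 81, 85, 87, 85, 84, 78, 75, 72, 69, 63, 60, 59, 57, 56, 58, 57, 59, 58, 59, 60, 60, 59, 63, 70, 60, 34, 36, 61, 98]
```

```bash
python3 - <<'E'
from h import *
v=tri((330.66,209.66),(242.16,239.6)); print(v.round(1), at_z("top",(330.66,209.66),156).round(1))
for n in M: q=proj(n,cyl(v)[0]); print(n,q[:48].min(0).round(1),q[:48].max(0).round(1),q[48:].max(0).round(1))
E
```

```text
[ 549.2 -263.   154.9] [ 550.1 -262.7  156. ]
top [322.8 202.1] [338.5 217.8] [335.9 218. ]
side [231.  232.1] [254.2 247.5] [254.1 260.5]
```

{"method": "servo_tool", "body": {"steps": [{"tx": 3, "ty": 3.8, "wz": 0.08}, {"tx": 3, "ty": 3.8, "wz": 0.08}, {"tx": 3, "ty": 3.8, "wz": 0.08}, {"tx": 3, "ty": 3.8, "wz": 0.08}, {"tx": 3, "ty": 3.8, "wz": 0.08}, {"tx": 3, "ty": 3.8, "wz": 0.08}, {"tx": 3, "ty": 3.8, "wz": 0.08}, {"tx": 3, "ty": 3.8, "wz": 0.08}, {"tx": 3, "ty": 3.8, "wz": 0.08}, {"tx": 3, "ty": 3.8, "wz": 0.08}]}}

```text
$.steps[0]: bad value
```

{"method": "servo_tool", "body": {"steps": [{"tx": 3, "ty": 3.8, "tz": 0, "wx": 0, "wy": 0, "wz": 0.08, "jaw": 0}]}}

```text
time_s: 0.5
ee_pos: [163.8, -496.7, 200.0]
tool_rot: [-3.1, -0.509, 0.001]
ft_force: [0.9, -1.1, 0.7]
width: 85.4
finger_force: 0.0
```

{"method": "servo_tool", "body": {"steps": [{"tx": 3, "ty": 3.8, "tz": 0, "wx": 0, "wy": 0, "wz": 0.08, "jaw": 0}, {"tx": 3, "ty": 3.8, "tz": 0, "wx": 0, "wy": 0, "wz": 0.08, "jaw": 0}, {"tx": 3, "ty": 3.8, "tz": 0, "wx": 0, "wy": 0, "wz": 0.08, "jaw": 0}, {"tx": 3, "ty": 3.8, "tz": 0, "wx": 0, "wy": 0, "wz": 0.08, "jaw": 0}, {"tx": 3, "ty": 3.8, "tz": 0, "wx": 0, "wy": 0, "wz": 0.08, "jaw": 0}, {"tx": 3, "ty": 3.8, "tz": 0, "wx": 0, "wy": 0, "wz": 0.08, "jaw": 0}, {"tx": 3, "ty": 3.8, "tz": 0, "wx": 0, "wy": 0, "wz": 0.08, "jaw": 0}, {"tx": 3, "ty": 3.8, "tz": 0, "wx": 0, "wy": 0, "wz": 0.08, "jaw": 0}, {"tx": 3, "ty": 3.8, "tz": 0, "wx": 0, "wy": 0, "wz": 0.08, "jaw": 0}, {"tx": 0.4, "ty": 4.2, "tz": 0, "wx": 0, "wy": 0, "wz": 0.08, "jaw": 0}, {"tx": 0.4, "ty": 4.2, "tz": 0, "wx": 0, "wy": 0, "wz": 0.08, "jaw": 0}, {"tx": 0.4, "ty": 4.2, "tz": 0, "wx": 0, "wy": 0, "wz": 0.08, "jaw": 0}]}}

```text
time_s: 1.7
ee_pos: [447.4, -25.3, 200.6]
tool_rot: [2.508, 1.891, 0.0]
ft_force: [0.6, 0.3, -0.5]
width: 85.6
finger_force: 0.0
```

{"method": "servo_tool", "body": {"steps": [{"tx": 0.4, "ty": 4.2, "tz": 0, "wx": 0, "wy": 0, "wz": 0.08, "jaw": 0.3}, {"tx": 0.4, "ty": 4.2, "tz": 0, "wx": 0, "wy": 0, "wz": 0.08, "jaw": 0.3}, {"tx": 0.4, "ty": 4.2, "tz": 0, "wx": 0, "wy": 0, "wz": 0.08, "jaw": 0.3}, {"tx": 0.4, "ty": 4.2, "tz": 0, "wx": 0, "wy": 0, "wz": 0.08, "jaw": 0.3}, {"tx": 0.4, "ty": 4.2, "tz": 0, "wx": 0, "wy": 0, "wz": 0.08, "jaw": 0.3}, {"tx": 0.4, "ty": 4.2, "tz": 0, "wx": 0, "wy": 0, "wz": 0.08, "jaw": 0.3}, {"tx": 0, "ty": 0, "tz": 0, "wx": 0, "wy": 0, "wz": 0, "jaw": 0.3}, {"tx": 0, "ty": 0, "tz": 0, "wx": 0, "wy": 0, "wz": 0, "jaw": 0.3}]}}

```text
time_s: 2.5
ee_pos: [471.2, 225.4, 200.3]
tool_rot: [-1.99, -2.431, 0.001]
ft_force: [1.1, 0.2, -0.5]
width: 59.9
finger_force: 0.0
```

{"method": "servo_tool", "body": {"steps": [{"tx": 0.1, "ty": 2.3, "tz": 0, "wx": 0, "wy": 0, "wz": 0.03, "jaw": 0.3}, {"tx": 0.1, "ty": 2.3, "tz": 0, "wx": 0, "wy": 0, "wz": 0.03, "jaw": 0.3}, {"tx": 0, "ty": 0, "tz": -2, "wx": 0, "wy": 0, "wz": 0, "jaw": 0.3}, {"tx": 0, "ty": 0, "tz": -2, "wx": 0, "wy": 0, "wz": 0, "jaw": 0.3}, {"tx": 0, "ty": 0, "tz": -1, "wx": 0, "wy": 0, "wz": 0, "jaw": 0.3}, {"tx": 0, "ty": 0, "tz": 0, "wx": 0, "wy": 0, "wz": 0, "jaw": 0.3}, {"tx": 0, "ty": 0, "tz": 0, "wx": 0, "wy": 0, "wz": 0, "jaw": 0.3}]}}

```text
time_s: 3.2
ee_pos: [473.9, 270.5, 151.5]
tool_rot: [1.918, 2.487, 0.001]
ft_force: [0.9, 1.2, 0.1]
width: 59.5
finger_force: 0.0
```

```bash
python3 - <<'E'
from h import *
a=[]
for n,x,y in(("side",180,90),("top",130,200)):
    c=r.snapshot(n)[y:y+75,x:x+100,::-1]; a.append(cv2.convertScaleAbs(cv2.resize(c,(400,300),interpolation=cv2.INTER_CUBIC),alpha=1.6,beta=10))
cv2.imwrite("pics/d1.png",np.hstack(a))
E
```

```text
(no output)
```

View pics/d1.png

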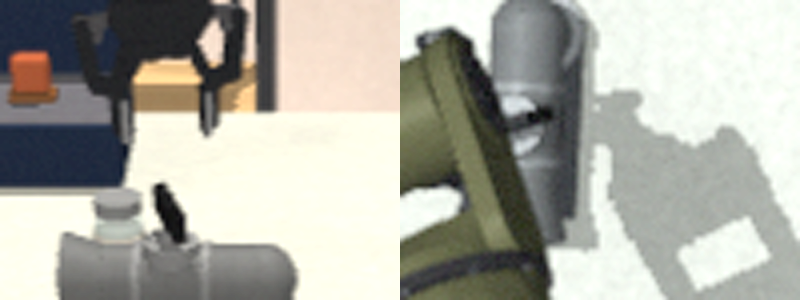

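The side crop shows the fingers at about (125,138) and (208,132), straddling the handle, which is centred near x = 168. I'll descend and grip.

{"method": "servo_tool", "body": {"steps": [{"tx": -0.1, "ty": 0.1, "tz": -1.5, "wx": 0, "wy": 0, "wz": 0, "jaw": 0.3}, {"tx": 0, "ty": 0, "tz": -1.5, "wx": 0, "wy": 0, "wz": 0, "jaw": 0.3}, {"tx": 0, "ty": 0, "tz": -1.0, "wx": 0, "wy": 0, "wz": 0, "jaw": 0.3}, {"tx": 0, "ty": 0, "tz": -0.7, "wx": 0, "wy": 0, "wz": 0, "jaw": 0.3}, {"tx": 0, "ty": 0, "tz": 0, "wx": 0, "wy": 0, "wz": 0, "jaw": 0.5}, {"tx": 0, "ty": 0, "tz": 0, "wx": 0, "wy": 0, "wz": 0, "jaw": 0.7}, {"tx": 0, "ty": 0, "tz": 0, "wx": 0, "wy": 0, "wz": 0, "jaw": 0.8}, {"tx": 0, "ty": 0, "tz": 0, "wx": 0, "wy": 0, "wz": 0, "jaw": 0.9}, {"tx": 0, "ty": 0, "tz": 0, "wx": 0, "wy": 0, "wz": 0, "jaw": 1}, {"tx": 0, "ty": 0, "tz": 0, "wx": 0, "wy": 0, "wz": 0, "jaw": 1}, {"tx": 0, "ty": 0, "tz": 0, "wx": 0, "wy": 0, "wz": 0, "jaw": 1}]}}

```text
time_s: 4.4
ee_pos: [472.4, 271.9, 103.6]
tool_rot: [-1.917, -2.489, 0.0]
ft_force: [0.2, 0.2, 0.4]
width: -0.4
finger_force: 0.0
```

```bash
python3 - <<'E'
from h import *
print(r.observe()["width"],r.observe()["ft_force"])
a=[]
for n,x,y in(("side",190,105),("top",130,195)):
    c=r.snapshot(n)[y:y+60,x:x+66,::-1]; a.append(cv2.convertScaleAbs(cv2.resize(c,(396,360),interpolation=cv2.INTER_CUBIC),alpha=1.8,beta=15))
cv2.imwrite("pics/d2.png",np.hstack(a))
E
```

```text
-0.43518297632251673 [0.16180361 0.22109716 0.37649436]
```

View pics/d2.png

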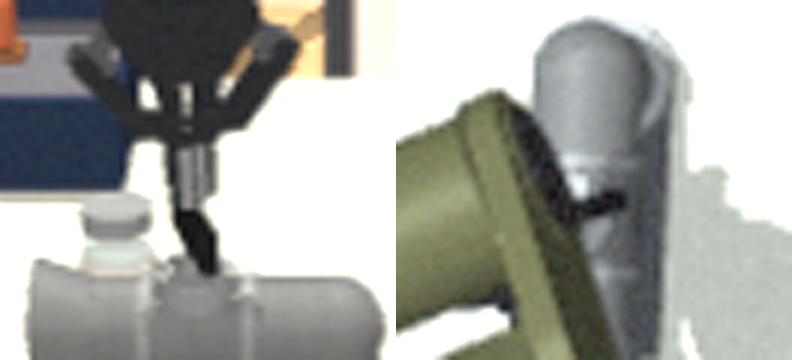

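```bash
python3 - <<'E'
from h import *
print("tcp",[proj(n,[[472.4,271.9,103.6],[472.4,271.9,150]]).round(1).tolist() for n in M])
v=[472.85,271.5,119.7,.26,11]
for n in M: print(n,[p.round(1).tolist() for p in map(lambda P:proj(n,P),bar(v))])
s=r.snapshot("side").astype(int).mean(2)
print(s[132:154,212:236].astype(int))
E
```

```text
tcp [[[157.9, 231.3], [154.5, 231.5]], [[222.1, 147.0], [221.4, 134.4]]]
top [[[169.6, 230.3], [167.9, 230.4], [147.3, 235.7], [145.2, 235.9], [168.7, 226.6], [167.1, 226.6], [146.5, 232.0], [144.4, 232.1]], [[148.1, 235.0], [147.6, 235.1], [147.4, 231.9], [146.9, 231.9], [142.3, 234.8], [142.0, 234.8]]]
side [[[222.6, 151.9], [222.3, 144.8], [218.5, 142.8], [218.1, 135.9], [226.2, 151.4], [225.8, 144.3], [221.9, 142.4], [221.5, 135.5]], [[218.9, 140.0], [218.8, 138.4], [221.7, 139.7], [221.7, 138.1], [219.4, 137.6], [219.3, 136.5]]]
[[129 147 147 147 129  69  18  32  61  66  49  71  40  52 112 148 149 149
  151 150 150 150 151 150]
 [147 147 147 147 137  94  17  29  59  67  53  70  41  51 110 147 149 151
  151 152 151 149 149 150]
 [147 147 148 149 140  95  17  29  59  68  46  64  54  52 112 149 149 150
  151 151 151 150 151 151]
 [150 149 149 149 139  99  27  30  60  68  45  64  53  51 111 149 149 151
  151 151 151 151 151 152]
 [146 148 150 150 149 130  69  29  59  68  48  63  53  55 114 149 150 151
  151 152 153 153 153 151]
 [107 121 139 149 150 131  69  22  53  71  54  64  68  
[... 962 characters left out ...]
13 109 112 133 144 113 100  88  33   9   7   6   9  86 144 151 151
  153 154 155 155 154 153]
 [110 109 103  92 101 110  62  53  63  62  35   7   9   9  63 105 121 144
  152 153 153 154 152 151]
 [105 112 115  90  73  82  92  61  63  71  60  12   8   8  47  89 107 125
  149 149 149 151 153 152]
 [106 104 100  94  95  93  89  63  65  70  64  36  17  18  49  88 103 110
  123 122 117 133 144 145]
 [ 82  92 103  83  84  91  63  62  63  65  63  59  51  56  64  65  66  70
   88 105  90  78  78  79]
 [ 90 104 107  80  58  66  66  67  64  64  65  66  64  64  68  66  61  68
   97 110  94  83  83  83]
 [ 94 106 105  73  58  63  66  69  74  73  73  75  73  69  67  65  62  73
  103 113  98  87  87  87]]
```

The closed fingers end at side pixel row 139.7, right where the bar's top begins. The reported TCP height predicts row 147, so the fingertips seem to be about 26 mm higher than the state says. I'll check by touching the bar's top gently.

{"method": "servo_tool", "body": {"steps": [{"tx": 0, "ty": 0, "tz": -0.1, "wx": 0, "wy": 0, "wz": 0, "jaw": 1}, {"tx": 0, "ty": 0, "tz": -0.1, "wx": 0, "wy": 0, "wz": 0, "jaw": 1}, {"tx": 0, "ty": 0, "tz": 0, "wx": 0, "wy": 0, "wz": 0, "jaw": 1}]}}

```text
time_s: 4.85
ee_pos: [472.4, 271.9, 101.4]
tool_rot: [-1.917, -2.489, 0.0]
ft_force: [-0.3, -0.1, 0.1]
width: -0.1
finger_force: 0.0
```

{"method": "servo_tool", "body": {"steps": [{"tx": 0, "ty": 0, "tz": -0.2, "wx": 0, "wy": 0, "wz": 0, "jaw": 1}, {"tx": 0, "ty": 0, "tz": 0, "wx": 0, "wy": 0, "wz": 0, "jaw": 1}]}}

```text
time_s: 5.05
ee_pos: [472.4, 272.0, 99.5]
tool_rot: [-1.917, -2.489, -0.0]
ft_force: [-0.2, -0.2, 0.1]
width: -0.1
finger_force: 0.0
```

```bash
python3 - <<'E'
from h import *
s=r.snapshot("side").astype(int).mean(2)
for c in (219,220,221,222,223,225): print(c,s[128:152,c].astype(int).tolist())
c=r.snapshot("side")[100:160,190:256,::-1]; a=cv2.convertScaleAbs(cv2.resize(c,(594,540),interpolation=cv2.INTER_CUBIC),alpha=2.5,beta=20)
cv2.imwrite("pics/d3.png",a)
E
```

```text
219 [18, 18, 20, 37, 32, 30, 28, 31, 28, 23, 23, 23, 19, 9, 20, 74, 128, 136, 145, 100, 53, 61, 62, 62]
220 [27, 17, 30, 64, 62, 59, 60, 59, 59, 53, 54, 56, 52, 10, 7, 6, 20, 72, 107, 88, 63, 62, 65, 64]
221 [34, 15, 34, 64, 66, 68, 68, 67, 69, 71, 71, 71, 66, 12, 6, 7, 7, 7, 17, 33, 62, 72, 70, 64]
222 [14, 19, 36, 49, 49, 45, 45, 46, 47, 53, 47, 47, 44, 7, 7, 8, 8, 8, 6, 12, 35, 61, 64, 64]
223 [18, 20, 45, 71, 70, 59, 64, 64, 63, 63, 61, 61, 54, 7, 9, 6, 9, 10, 7, 7, 8, 10, 36, 58]
225 [19, 35, 52, 51, 53, 52, 54, 52, 51, 40, 84, 154, 153, 130, 97, 45, 12, 8, 9, 10, 9, 7, 19, 55]
```

View pics/d3.png

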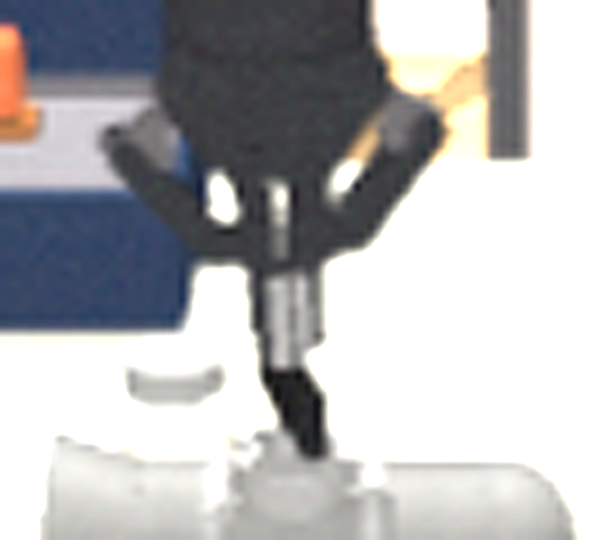

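{"method": "servo_tool", "body": {"steps": [{"tx": 0, "ty": 0, "tz": -0.2, "wx": 0, "wy": 0, "wz": 0, "jaw": 1}, {"tx": 0, "ty": 0, "tz": 0, "wx": 0, "wy": 0, "wz": 0, "jaw": 1}]}}

```text
time_s: 5.35
ee_pos: [472.7, 272.1, 99.2]
tool_rot: [1.917, 2.488, 0.002]
ft_force: [-6.8, -3.8, 17.8]
width: 0.2
finger_force: 8.9
```

{"method": "servo_tool", "body": {"steps": [{"tx": 0, "ty": 0, "tz": -0.2, "wx": 0, "wy": 0, "wz": 0, "jaw": 1}, {"tx": 0, "ty": 0, "tz": 0, "wx": 0, "wy": 0, "wz": 0, "jaw": 1}]}}

```text
time_s: 5.55
ee_pos: [473.0, 272.2, 99.0]
tool_rot: [1.916, 2.488, 0.004]
ft_force: [-13.4, -7.8, 36.8]
width: -0.1
finger_force: 18.2
```

```bash
python3 - <<'E'
from h import *
s=r.snapshot("side").astype(int).mean(2)
print(s[128:152,221].astype(int).tolist())
for z in(100,110,120,130,140,150):
    o,d=ray("side",(221.5,140.5)); print(z,(o+d*(z-o[2])/d[2]).round(1))
print(proj("top",[[135,-533,200],[135,-533,300]]), r.observe()["tool_rot"])
E
```

```text
[16, 18, 31, 65, 68, 68, 71, 71, 71, 71, 70, 68, 69, 27, 8, 9, 5, 8, 18, 34, 62, 71, 69, 63]
100 [466.5 331.  100. ]
110 [468.3 309.7 110. ]
120 [470.1 288.4 120. ]
130 [471.9 267.1 130. ]
140 [473.7 245.8 140. ]
150 [475.5 224.5 150. ]
[[428.05563931 356.68138131]
 [445.72697454 369.51841169]] [1.9162111 2.4877072 0.003967 ]
```

Contact came at a reported z of 99.3 on the bar's 130 mm top. The real fingertips are therefore about 31 mm above the reported TCP, which agrees with the picture. I'll back off, open, descend with that offset and grip.

{"method": "servo_tool", "body": {"steps": [{"tx": 0, "ty": 0, "tz": 1, "wx": 0, "wy": 0, "wz": 0, "jaw": 1}, {"tx": 0, "ty": 0, "tz": 0.8, "wx": 0, "wy": 0, "wz": 0, "jaw": 0.45}, {"tx": 0, "ty": 0, "tz": 0, "wx": 0, "wy": 0, "wz": 0, "jaw": 0.45}, {"tx": 0, "ty": 0, "tz": 0, "wx": 0, "wy": 0, "wz": 0, "jaw": 0.45}, {"tx": 0, "ty": 0, "tz": 0, "wx": 0, "wy": 0, "wz": 0, "jaw": 0.45}]}}

```text
time_s: 6.1
ee_pos: [472.2, 271.9, 113.0]
tool_rot: [-1.917, -2.488, 0.001]
ft_force: [0.2, 0.3, -1.4]
width: 47.9
finger_force: 0.0
```

{"method": "servo_tool", "body": {"steps": [{"tx": 0, "ty": 0, "tz": -1, "wx": 0, "wy": 0, "wz": 0, "jaw": 0.45}, {"tx": 0, "ty": 0, "tz": -0.8, "wx": 0, "wy": 0, "wz": 0, "jaw": 0.45}, {"tx": 0, "ty": 0, "tz": 0, "wx": 0, "wy": 0, "wz": 0, "jaw": 0.45}]}}

```text
time_s: 6.4
ee_pos: [471.7, 271.5, 93.7]
tool_rot: [-1.916, -2.488, 0.004]
ft_force: [0.4, 0.4, -1.1]
width: 46.5
finger_force: 0.0
```

{"method": "servo_tool", "body": {"steps": [{"tx": 0, "ty": 0, "tz": -1, "wx": 0, "wy": 0, "wz": 0, "jaw": 0.45}, {"tx": 0, "ty": 0, "tz": -0.8, "wx": 0, "wy": 0, "wz": 0, "jaw": 0.45}, {"tx": 0, "ty": 0, "tz": 0, "wx": 0, "wy": 0, "wz": 0, "jaw": 0.55}, {"tx": 0, "ty": 0, "tz": 0, "wx": 0, "wy": 0, "wz": 0, "jaw": 0.65}, {"tx": 0, "ty": 0, "tz": 0, "wx": 0, "wy": 0, "wz": 0, "jaw": 0.75}, {"tx": 0, "ty": 0, "tz": 0, "wx": 0, "wy": 0, "wz": 0, "jaw": 0.82}, {"tx": 0, "ty": 0, "tz": 0, "wx": 0, "wy": 0, "wz": 0, "jaw": 0.9}, {"tx": 0, "ty": 0, "tz": 0, "wx": 0, "wy": 0, "wz": 0, "jaw": 1}, {"tx": 0, "ty": 0, "tz": 0, "wx": 0, "wy": 0, "wz": 0, "jaw": 1}]}}

```text
time_s: 7.3
ee_pos: [473.6, 272.1, 78.3]
tool_rot: [1.917, 2.487, 0.004]
ft_force: [7.1, 0.9, -0.8]
width: 11.0
finger_force: 60.4
```

{"method": "servo_tool", "body": {"steps": [{"tx": 0.1, "ty": 0, "tz": 0, "wx": 0, "wy": 0, "wz": 0.05, "jaw": 1}, {"tx": 0, "ty": 0, "tz": 0, "wx": 0, "wy": 0, "wz": 0.08, "jaw": 1}, {"tx": 0, "ty": 0, "tz": 0, "wx": 0, "wy": 0, "wz": 0.08, "jaw": 1}, {"tx": 0, "ty": 0, "tz": 0, "wx": 0, "wy": 0, "wz": 0.08, "jaw": 1}, {"tx": 0, "ty": 0, "tz": 0, "wx": 0, "wy": 0, "wz": 0.08, "jaw": 1}, {"tx": 0, "ty": 0, "tz": 0, "wx": 0, "wy": 0, "wz": 0.08, "jaw": 1}, {"tx": 0, "ty": 0, "tz": 0, "wx": 0, "wy": 0, "wz": 0.06, "jaw": 1}, {"tx": 0, "ty": 0, "tz": 0, "wx": 0, "wy": 0, "wz": 0, "jaw": 1}, {"tx": 0, "ty": 0, "tz": 0, "wx": 0, "wy": 0, "wz": 0, "jaw": 1}]}}

```text
time_s: 8.2
ee_pos: [474.9, 272.8, 78.3]
tool_rot: [1.226, 2.889, 0.006]
ft_force: [10.2, 7.2, -4.2]
width: 10.9
finger_force: 60.0
```

{"method": "servo_tool", "body": {"steps": [{"tx": 0, "ty": 0, "tz": 0, "wx": 0, "wy": 0, "wz": 0, "jaw": 0.7}, {"tx": 0, "ty": 0, "tz": 0, "wx": 0, "wy": 0, "wz": 0, "jaw": 0.4}, {"tx": 0, "ty": 0, "tz": 0, "wx": 0, "wy": 0, "wz": 0, "jaw": 0.4}, {"tx": 0, "ty": 0, "tz": 0, "wx": 0, "wy": 0, "wz": 0, "jaw": 0.4}, {"tx": 0, "ty": 0, "tz": 2, "wx": 0, "wy": 0, "wz": 0, "jaw": 0.4}, {"tx": 0, "ty": 0, "tz": 3, "wx": 0, "wy": 0, "wz": 0, "jaw": 0.4}, {"tx": 0, "ty": 0, "tz": 4, "wx": 0, "wy": 0, "wz": 0, "jaw": 0.2}, {"tx": 0, "ty": 0, "tz": 3, "wx": 0, "wy": 0, "wz": 0, "jaw": 0}, {"tx": 0, "ty": -4, "tz": 0, "wx": 0, "wy": 0, "wz": -0.05, "jaw": 0}, {"tx": 0, "ty": -4, "tz": 0, "wx": 0, "wy": 0, "wz": -0.05, "jaw": 0}, {"tx": 0, "ty": -4, "tz": 0, "wx": 0, "wy": 0, "wz": -0.05, "jaw": 0}, {"tx": 0, "ty": -4, "tz": 0, "wx": 0, "wy": 0, "wz": -0.05, "jaw": 0}]}}

```text
time_s: 9.4
ee_pos: [473.1, 110.5, 197.7]
tool_rot: [1.512, 2.753, 0.0]
ft_force: [0.5, 0.0, 0.5]
width: 85.6
finger_force: 0.0
```

{"method": "servo_tool", "body": {"steps": [{"tx": 0.5, "ty": -4, "tz": 0, "wx": 0, "wy": 0, "wz": -0.1, "jaw": 0}, {"tx": 0.5, "ty": -4, "tz": 0, "wx": 0, "wy": 0, "wz": -0.1, "jaw": 0}, {"tx": 0.5, "ty": -4, "tz": 0, "wx": 0, "wy": 0, "wz": -0.1, "jaw": 0}, {"tx": 0.5, "ty": -4, "tz": 0, "wx": 0, "wy": 0, "wz": -0.1, "jaw": 0}, {"tx": 0.5, "ty": -4, "tz": 0, "wx": 0, "wy": 0, "wz": -0.1, "jaw": 0}, {"tx": 0.5, "ty": -4, "tz": 0, "wx": 0, "wy": 0, "wz": -0.1, "jaw": 0}, {"tx": 0, "ty": 0, "tz": 0, "wx": 0, "wy": 0, "wz": 0, "jaw": 0}, {"tx": 0, "ty": 0, "tz": 0, "wx": 0, "wy": 0, "wz": 0, "jaw": 0}]}}

```text
time_s: 10.2
ee_pos: [503.2, -128.5, 197.4]
tool_rot: [-2.257, -2.184, 0.0]
ft_force: [-0.5, 0.2, -0.1]
width: 85.2
finger_force: 0.0
```

```bash
python3 - <<'E'
from h import *
a=[]
for n,x,y in(("side",198,122),("top",131,210)):
    c=r.snapshot(n)[y:y+40,x:x+50,::-1]; a.append(cv2.convertScaleAbs(cv2.resize(c,(400,320),interpolation=cv2.INTER_CUBIC),alpha=1.8,beta=15))
cv2.imwrite("pics/d4.png",np.hstack(a)); print(r.observe())
E
sed -i 's/for a in(.15,.3)/for a in(.6,.9)/; s/pics\/fit/pics\/fit2/' fit.py; python3 fit.py | head -1
```

```text
{'time_s': 10.3, 'joint_positions': array([-3.18386448e-01,  2.33872032e-01,  1.61162395e+00,  1.42152757e-04,
        1.29623908e+00, -2.87781626e-01]), 'qvel': array([ 0.01143791, -0.00317253, -0.00012989, -0.00154256, -0.00127229,
        0.00138488]), 'joint_torque': array([-1.09795868e+00, -4.96790135e+01, -3.59924054e+01, -2.78327189e-02,
       -5.72778488e-03,  4.25955659e-03]), 'ee_pos': array([ 503.33505881, -127.32255643,  197.59732067]), 'tool_rot': array([-2.25507950e+00, -2.18701382e+00, -8.66476600e-05]), 'ft_force': array([ 0.28841139,  0.0099486 , -0.54930433]), 'moment': array([0.00643786, 0.0079543 , 0.01539889]), 'finger_force': 0.0, 'width': 85.37176917424485}
bar [473.59 268.02 139.8    0.83  -6.41] 47.6 336.27 [np.float64(185.10000000000002), np.float64(454.07222222222225)]
```

View pics/d4.png

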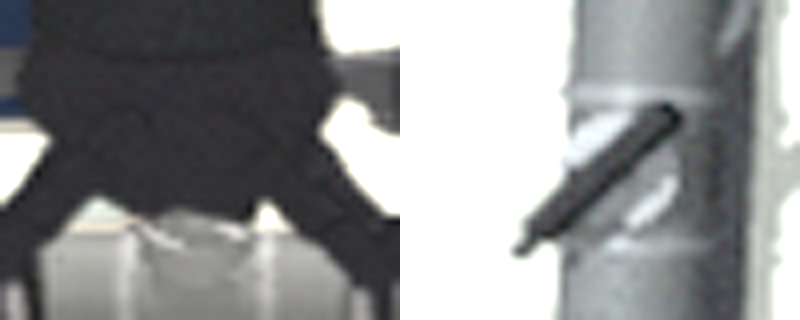

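The top crop shows the handle from its nose at about (146,241) to its tail at about (166,224), which is about 44° to the duct, so the damper is half open. Next is the cap.

{"method": "servo_tool", "body": {"steps": [{"tx": 1.2, "ty": -3.4, "tz": 0, "wx": 0, "wy": 0, "wz": -0.09, "jaw": 0}, {"tx": 1.2, "ty": -3.4, "tz": 0, "wx": 0, "wy": 0, "wz": -0.09, "jaw": 0}, {"tx": 1.2, "ty": -3.4, "tz": 0, "wx": 0, "wy": 0, "wz": -0.09, "jaw": 0}, {"tx": 1.2, "ty": -3.4, "tz": 0, "wx": 0, "wy": 0, "wz": -0.09, "jaw": 0}, {"tx": 0, "ty": 0, "tz": 0, "wx": 0, "wy": 0, "wz": 0, "jaw": 0}, {"tx": 0, "ty": 0, "tz": -1.5, "wx": 0, "wy": 0, "wz": 0, "jaw": 0}, {"tx": 0, "ty": 0, "tz": -1.5, "wx": 0, "wy": 0, "wz": 0, "jaw": 0}, {"tx": 0, "ty": 0, "tz": 0, "wx": 0, "wy": 0, "wz": 0, "jaw": 0}, {"tx": 0, "ty": 0, "tz": 0, "wx": 0, "wy": 0, "wz": 0, "jaw": 0}]}}

```text
time_s: 11.3
ee_pos: [551.6, -263.2, 168.2]
tool_rot: [2.61, 1.748, 0.0]
ft_force: [-0.0, -0.1, 0.6]
width: 85.3
finger_force: 0.0
```

```bash
python3 - <<'E'
from h import *
a=[]
for n,x,y in(("side",190,190),("top",290,180)):
    c=r.snapshot(n)[y:y+75,x:x+100,::-1]; a.append(cv2.convertScaleAbs(cv2.resize(c,(400,300),interpolation=cv2.INTER_CUBIC),alpha=1.3,beta=10))
cv2.imwrite("pics/c1.png",np.hstack(a)); print(r.observe()["ee_pos"],r.observe()["tool_rot"])
E
```

```text
[ 551.85743149 -263.69684405  168.74665112] [2.60953136e+00 1.74687312e+00 1.06334745e-03]
```

View pics/c1.png

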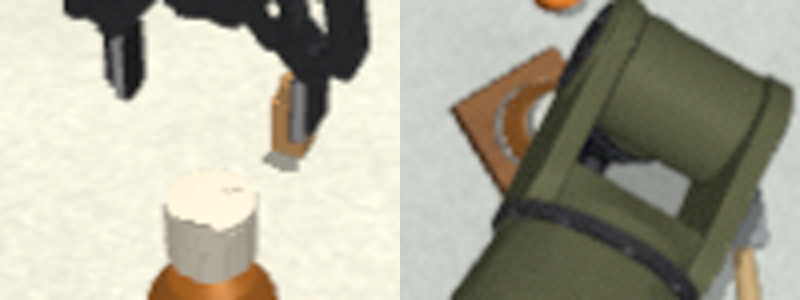

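The side crop shows the fingers at about (124,98) and (309,138), so their middle is about 6 crop pixels (3 mm) right of the cap centre at x = 210. Their height agrees with the 31 mm offset. I'll correct x and descend.

{"method": "servo_tool", "body": {"steps": [{"tx": -0.25, "ty": 0.05, "tz": -1.5, "wx": 0, "wy": 0, "wz": 0, "jaw": 0}, {"tx": 0, "ty": 0, "tz": -1.5, "wx": 0, "wy": 0, "wz": 0, "jaw": 0}, {"tx": 0, "ty": 0, "tz": -1, "wx": 0, "wy": 0, "wz": 0, "jaw": 0}, {"tx": 0, "ty": 0, "tz": 0, "wx": 0, "wy": 0, "wz": 0, "jaw": 0}]}}

```text
time_s: 11.8
ee_pos: [548.4, -263.2, 126.0]
tool_rot: [-2.609, -1.745, 0.002]
ft_force: [0.3, 0.8, 0.4]
width: 85.2
finger_force: 0.0
```

{"method": "servo_tool", "body": {"steps": [{"tx": 0, "ty": 0, "tz": -1, "wx": 0, "wy": 0, "wz": 0, "jaw": 0}, {"tx": 0, "ty": 0, "tz": -1, "wx": 0, "wy": 0, "wz": 0, "jaw": 0}, {"tx": 0, "ty": 0, "tz": -1, "wx": 0, "wy": 0, "wz": 0, "jaw": 0}, {"tx": 0, "ty": 0, "tz": -0.4, "wx": 0, "wy": 0, "wz": 0, "jaw": 0.1}, {"tx": 0, "ty": 0, "tz": 0, "wx": 0, "wy": 0, "wz": 0, "jaw": 0.2}, {"tx": 0, "ty": 0, "tz": 0, "wx": 0, "wy": 0, "wz": 0, "jaw": 0.3}, {"tx": 0, "ty": 0, "tz": 0, "wx": 0, "wy": 0, "wz": 0, "jaw": 0.38}, {"tx": 0, "ty": 0, "tz": 0, "wx": 0, "wy": 0, "wz": 0, "jaw": 0.45}, {"tx": 0, "ty": 0, "tz": 0, "wx": 0, "wy": 0, "wz": 0, "jaw": 0.52}, {"tx": 0, "ty": 0, "tz": 0, "wx": 0, "wy": 0, "wz": 0, "jaw": 0.6}]}}

```text
time_s: 12.8
ee_pos: [549.1, -263.7, 94.1]
tool_rot: [2.611, 1.746, 0.001]
ft_force: [-1.6, 0.9, 4.5]
width: 46.6
finger_force: 60.5
```

{"method": "servo_tool", "body": {"steps": [{"tx": 0, "ty": 0, "tz": -0.2, "wx": 0, "wy": 0, "wz": 0, "jaw": 1}, {"tx": 0, "ty": 0, "tz": -0.2, "wx": 0, "wy": 0, "wz": 0, "jaw": 1}, {"tx": 0, "ty": 0, "tz": -0.2, "wx": 0, "wy": 0, "wz": 0, "jaw": 1}, {"tx": 0, "ty": 0, "tz": -0.1, "wx": 0, "wy": 0, "wz": 0, "jaw": 1}, {"tx": 0, "ty": 0, "tz": 0, "wx": 0, "wy": 0, "wz": 0, "jaw": 1}, {"tx": 0, "ty": 0, "tz": 0, "wx": 0, "wy": 0, "wz": 0, "jaw": 1}]}}

```text
time_s: 13.4
ee_pos: [549.2, -263.7, 87.8]
tool_rot: [2.611, 1.746, 0.001]
ft_force: [-4.7, 3.2, 12.7]
width: 46.2
finger_force: 61.6
```

{"method": "servo_tool", "body": {"steps": [{"tx": 0, "ty": 0, "tz": -0.1, "wx": 0, "wy": 0, "wz": 0, "jaw": 1}, {"tx": 0, "ty": 0, "tz": 0, "wx": 0, "wy": 0, "wz": 0, "jaw": 1}, {"tx": 0, "ty": 0, "tz": 0, "wx": 0, "wy": 0, "wz": 0.05, "jaw": 1}, {"tx": 0, "ty": 0, "tz": 0, "wx": 0, "wy": 0, "wz": 0.08, "jaw": 1}, {"tx": 0, "ty": 0, "tz": 0, "wx": 0, "wy": 0, "wz": 0.08, "jaw": 1}, {"tx": 0, "ty": 0, "tz": 0, "wx": 0, "wy": 0, "wz": 0, "jaw": 1}]}}

```text
time_s: 14.0
ee_pos: [550.2, -264.0, 87.8]
tool_rot: [2.408, 2.011, 0.003]
ft_force: [-1.1, 1.8, 17.7]
width: 46.4
finger_force: 61.7
```

```bash
python3 -c "
from station import r
o=r.observe();print(o['ft_force'],o['moment'],o['ee_pos'],o['width'],o['joint_positions'][5])"
```

```text
[-1.10475885  1.79246409 17.66196502] [0.30960767 0.22604619 0.05587869] [ 550.15219423 -264.03458888   87.7949705 ] 46.42218504772221 -0.3286564157754777
```

{"method": "servo_tool", "body": {"steps": [{"tx": 0, "ty": 0, "tz": 0, "wx": 0, "wy": 0, "wz": 0.08, "jaw": 1}, {"tx": 0, "ty": 0, "tz": 0, "wx": 0, "wy": 0, "wz": 0.08, "jaw": 1}, {"tx": 0, "ty": 0, "tz": 0, "wx": 0, "wy": 0, "wz": 0.08, "jaw": 1}, {"tx": 0, "ty": 0, "tz": 0, "wx": 0, "wy": 0, "wz": 0.08, "jaw": 1}, {"tx": 0, "ty": 0, "tz": 0, "wx": 0, "wy": 0, "wz": 0.08, "jaw": 1}, {"tx": 0, "ty": 0, "tz": 0, "wx": 0, "wy": 0, "wz": 0.08, "jaw": 1}, {"tx": 0, "ty": 0, "tz": 0, "wx": 0, "wy": 0, "wz": 0.08, "jaw": 1}, {"tx": 0, "ty": 0, "tz": 0, "wx": 0, "wy": 0, "wz": 0.08, "jaw": 1}, {"tx": 0, "ty": 0, "tz": 0, "wx": 0, "wy": 0, "wz": 0.08, "jaw": 1}, {"tx": 0, "ty": 0, "tz": 0, "wx": 0, "wy": 0, "wz": 0.08, "jaw": 1}, {"tx": 0, "ty": 0, "tz": 0, "wx": 0, "wy": 0, "wz": 0.05, "jaw": 1}, {"tx": 0, "ty": 0, "tz": 0, "wx": 0, "wy": 0, "wz": 0, "jaw": 1}]}}

```text
time_s: 15.2
ee_pos: [550.3, -264.1, 87.8]
tool_rot: [1.366, 2.824, -0.0]
ft_force: [0.3, 0.1, 16.1]
width: 46.5
finger_force: 61.6
```

```bash
python3 -c "
from station import r
o=r.observe();print(o['ft_force'],o['moment'],o['ee_pos'],o['width'],o['joint_positions'][5])"
```

```text
[ 0.30835302  0.07884992 16.10784431] [0.17928746 0.06657111 0.06896471] [ 550.30757854 -264.05932641   87.81889249] 46.47858796459762 -1.177645525544948
```

{"method": "servo_tool", "body": {"steps": [{"tx": 0, "ty": 0, "tz": 0.4, "wx": 0, "wy": 0, "wz": 0, "jaw": 1}, {"tx": 0, "ty": 0, "tz": 0.6, "wx": 0, "wy": 0, "wz": 0, "jaw": 1}, {"tx": 0, "ty": 0, "tz": 0, "wx": 0, "wy": 0, "wz": 0, "jaw": 1}]}}

```text
time_s: 15.5
ee_pos: [549.2, -263.7, 96.2]
tool_rot: [1.37, 2.826, -0.0]
ft_force: [0.3, -0.6, -0.7]
width: 46.1
finger_force: 61.4
```

{"method": "servo_tool", "body": {"steps": [{"tx": 0, "ty": 0, "tz": 1, "wx": 0, "wy": 0, "wz": 0, "jaw": 1}, {"tx": 0, "ty": 0, "tz": 2, "wx": 0, "wy": 0, "wz": 0, "jaw": 1}, {"tx": 0, "ty": 0, "tz": 2, "wx": 0, "wy": 0, "wz": 0, "jaw": 1}, {"tx": 0, "ty": 0, "tz": 2, "wx": 0, "wy": 0, "wz": 0, "jaw": 1}, {"tx": 0, "ty": 0, "tz": 2, "wx": 0, "wy": 0, "wz": 0, "jaw": 1}, {"tx": 0, "ty": 0, "tz": 1, "wx": 0, "wy": 0, "wz": 0, "jaw": 1}, {"tx": 0, "ty": 0, "tz": 0, "wx": 0, "wy": 0, "wz": 0, "jaw": 1}, {"tx": 0, "ty": 0, "tz": 0, "wx": 0, "wy": 0, "wz": 0, "jaw": 1}, {"tx": 0, "ty": 0, "tz": 0, "wx": 0, "wy": 0, "wz": 0, "jaw": 1}, {"tx": 0, "ty": 0, "tz": 0, "wx": 0, "wy": 0, "wz": 0, "jaw": 1}]}}

```text
time_s: 16.5
ee_pos: [548.7, -263.4, 194.6]
tool_rot: [-1.37, -2.826, -0.0]
ft_force: [-0.9, -0.5, -0.1]
width: 46.7
finger_force: 61.5
```

```bash
python3 - <<'E'
from h import *
a=[]
for n,x,y in(("side",195,190),("top",131,205)):
    c=r.snapshot(n)[y:y+75,x:x+100,::-1]; a.append(cv2.convertScaleAbs(cv2.resize(c,(400,300),interpolation=cv2.INTER_CUBIC),alpha=1.3,beta=10))
cv2.imwrite("pics/c2.png",np.hstack(a)); o=r.observe();print(o)
E
```

```text
{'time_s': 16.6, 'joint_positions': array([-5.07760302e-01,  4.36525259e-01,  1.34857949e+00, -1.95472810e-05,
        1.35742018e+00, -1.17577735e+00]), 'qvel': array([-1.33343074e-03, -3.36275615e-03, -2.66078272e-03,  8.70159080e-04,
        5.38872033e-04,  9.00146109e-05]), 'joint_torque': array([-2.42797127e-03, -6.28105116e+01, -3.67740011e+01, -3.87773498e-04,
       -2.25129603e-03, -4.41057819e-05]), 'ee_pos': array([ 548.78515124, -263.47781199,  194.98632849]), 'tool_rot': array([-1.37000191e+00, -2.82610065e+00, -5.25332195e-05]), 'ft_force': array([-0.12374526,  0.75884314, -0.67599136]), 'moment': array([-0.01611193, -0.04280789, -0.04191939]), 'finger_force': 61.476676957681775, 'width': 46.213801043563805}
```

View pics/c2.png

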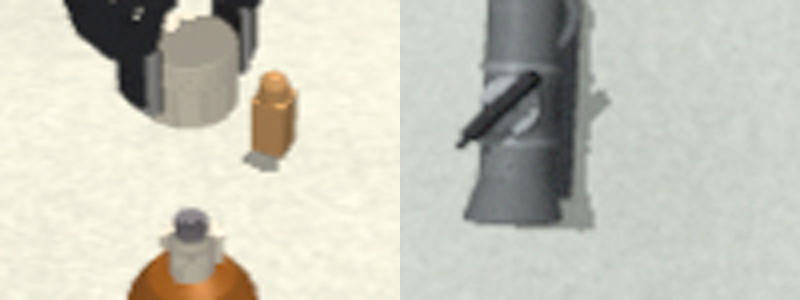

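The side crop shows the cap held level, its right edge at about x = 240 and its centre near 189. The open mouth is below it at about x = 191. The top crop shows the handle still at about 45°. I'll raise it 3 mm, to about 90 mm of air, let it settle and hand in.

{"method": "servo_tool", "body": {"steps": [{"tx": 0.05, "ty": 0, "tz": 0.3, "wx": 0, "wy": 0, "wz": 0, "jaw": 1}, {"tx": 0, "ty": 0, "tz": 0, "wx": 0, "wy": 0, "wz": 0, "jaw": 1}, {"tx": 0, "ty": 0, "tz": 0, "wx": 0, "wy": 0, "wz": 0, "jaw": 1}, {"tx": 0, "ty": 0, "tz": 0, "wx": 0, "wy": 0, "wz": 0, "jaw": 1}, {"tx": 0, "ty": 0, "tz": 0, "wx": 0, "wy": 0, "wz": 0, "jaw": 1}, {"tx": 0, "ty": 0, "tz": 0, "wx": 0, "wy": 0, "wz": 0, "jaw": 1}]}}

```text
time_s: 17.2
ee_pos: [549.4, -263.5, 198.5]
tool_rot: [-1.37, -2.827, -0.0]
ft_force: [0.1, -0.8, -0.5]
width: 46.3
finger_force: 61.5
```

```bash
python3 -c "
from station import r
print(r.observe()['ee_pos'],r.sign_off())"
```

```text
the job is handed in; nothing more can be done
[ 549.40099002 -263.50937692  198.51164342] None
```

The job is handed in at about 17 s (no verdict was returned): the damper handle is at about 45°, and the cap is pressed, turned about 61° and lifted, held level about 90 mm above the bottle's mouth.

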